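# Fit a splined gear on a leaning drive shaft

### The job

Fit the larger of the two loose steel gears onto the splined shaft of the drive stand, toothed face towards the stand and hexagonal hub outward: turn it while pressing lightly until its splines find those of the shaft, then push it fully home against the collar and let go. Do not disturb the smaller gear, the oil bottle or the screwdriver.

Things in the scene. Friction and masses are not known exactly. Their poses are not given: they have to be found in the camera images.
- gear_center (a point): Centre (half-way up) of the larger steel gear: 0.3 kg, 48 mm tall, lying hub up. z = its axis, towards the hub end. The toothed disc (80 mm across) takes the 16 mm next to the toothed face; above it stands a hexagonal hub, 34 mm across flats, 32 mm high, to grasp by: one pair of flats faces +x and -x, the others lie every 60 degrees.
- gear_face (a point): Centre of the larger gear's toothed (lower) face, 24 mm below gear_center, same axes. The bore goes right through: in the first 22 mm from this face it has four spline slots, 7.6 mm wide, at +x, +y, -x, -y; the lands between them clear a 19 mm round. Above, it is plain, 26.6 mm. This face must come to rest on the collar.
- shaft_seat (a point): Centre of the top face of the collar (40 mm across) at the shaft's foot, on the fixed drive stand (base 130 x 110 mm; grey housing, 68 mm across, leaning 30 degrees from vertical towards the robot's side). z runs outward along the shaft, y is level. Fully home, the gear's toothed face is on this point. The shaft is braked and does not turn.
- spline_ends (a point): Point on the shaft's axis 24 mm above shaft_seat, same axes, where its four straight splines end (5 mm wide, 24 mm across, on a 16.4 mm core). Their angle differs every time, repeats every 90 degrees and does NOT show in this frame: find it by touch or eye. The gear enters within about 7 degrees either way; else its toothed face stops here.
- shaft_nose (a point): Tip of the shaft, 37 mm above shaft_seat, same axes. From the spline ends to here the shaft is a plain round nose, 13 mm long and 16.4 mm thick, its last 6 mm tapered to 9 mm.
- spare_center (a point): Centre (half-way up) of the smaller steel gear, 56 mm across and 34 mm tall with a 24 mm hexagonal hub; it does not fit and stays where it lies.
- oil_bottle: Squeeze bottle with a needle spout, 41 mm across, 110 mm tall, standing near the far edge; origin under its centre. Leave it.
- driver: Small screwdriver, 139 mm long and 21 mm thick, lying near the robot's edge of the cart; origin under its middle. Leave it.
There are look-alikes about, which are no part of the job. Leave any brown or orange look-alike of the part that bears gear_center alone.

How it is judged:
On the way:
1. the larger gear is lifted clear of the cart (height (world z) of gear_face above 0.05 m), for 0.2 s.
At the end, for the whole second after the job is handed in: The larger gear sits at rest on the shaft, hub outward: its toothed face at most 3 mm above the collar's top, the centre of that face within 5 mm of the seat point, and its axis within 0.1 rad of the shaft's (z of gear_face in the frame of shaft_seat below 0.003 m and distance between gear_face and shaft_seat below 0.005 m and z of gear_center in the frame of shaft_seat above 0.018 m and angle between the z axis of gear_center and the z axis of shaft_seat, either way round below 0.1 rad and linear speed of gear below 0.02 m/s); the robot touches nothing.
It fails at once if the smaller gear is moved more than 30 mm (distance of spare_center from where it was at the start of the episode above 0.03 m).
It fails at once if the oil bottle is tipped or moved more than 30 mm (distance of oil_bottle from where it was at the start of the episode above 0.03 m or angle between oil_bottle's own z axis and vertical above 0.5 rad).
It fails at once if the screwdriver is moved more than 30 mm (distance of driver from where it was at the start of the episode above 0.03 m).
It also fails if it takes over 72 s, if anything falls off the work surface, if the arm or the gripper's body presses on something with over 40 N, if the wrist force passes 120 N, or if a joint passes its speed limit or range.

### The arm

A 6-joint arm with a two-finger parallel gripper is mounted at the origin on a cart in front of the work surface, level with it; the furniture and walls round the work are solid. World frame = base frame: x ahead of the robot, y to its left, z up, the work surface at z = 0. Lengths are in m, angles in rad, forces in N, time in s.
With the tool pointing down it reaches from about 0.4 to 0.825 m from the base axis. Payload 7 kg.
Tool frame: the origin (TCP) lies midway between the tips of the shut fingers; the grasp point (between the pads) lies 19 mm behind it; y points along the fingers, z is the direction in which the jaws open and shut, and the axes are right-handed (so a half turn about y gives the same grasp; the last joint's range is limited). The gripper opens to 85 mm and grips with 20 to 120 N. Pads are 22 mm wide; open, the fingers measure 114 mm over their backs; the gripper's body (76 mm by 85 mm) begins 54 mm behind the grasp point. The pads swing forward as they close: fully open they stand 13 mm farther back than shut.
Start: joints at [-0.85, 0.359, 0.012, 0, -1.224, -0.288], TCP at [0.283, -0.613, 0.231] pointing down, gripper open.
Joint ranges: [-3.07, 3.07], [-1.43, 2.12], [-1.02, 1.25], [-3.03, 1.67], [-3.05, -0], [-3.03, 3.03]. Speed limits (rad/s): [2.39, 2.39, 3.01, 3.14, 3.14, 3.14].

### API

Orientations are given as a rotation vector (axis times angle).
In Python, from workcell import telemetry, read_camera, r gives the robot as it stands.
- The arm moves only by the tool step_arm, never from a script. Its argument "increments" is a list of rows, each a list of 7 numbers: the shift along the world's x, y, z in cm, then the turn, a rotation vector about the world's x, y, z in degrees, then the gripper command: -1 is fully open, 1 is shut, values between are in proportion. A call has 1 to 5 rows; each row shifts and turns the commanded pose from where the row before left it; what a row does not reach is not made up. A row lasts 1/8 s, in which the tool goes at most 62.5 mm and 10.7 degrees, less where a joint would pass 70% of its speed; a pose out of reach is approached as far as the arm can. A call is refused whole if a number of a shift passes 6.25 or a number of a turn 10.7, either way. A call with a gripper value outside its range is refused whole. The fingers move at their own pace and stop on an object; "grip_force" is the grip in N (left out, the last holds). Time passes only in rows, so rows that do not move let the fingers close. It gives the time, the measured TCP pose, the force and the opening at its end, in the units of the state.
- telemetry.get_state(): the state, without advancing time (a new reading comes with each control period).
- read_camera(name): name is "side" or "top" or "wrist"; returns a dict with "image" (480x640x3 uint8, red, green, blue), "camera_matrix" (3x3 intrinsics, pixels), "R" (3x3) and "t" (3): a world point X has camera coordinates R X + t. Camera axes: x right, y down, z forward; pixel columns grow to the right and rows downward; lengths in m; the calibration is good to about 2 mm. A picture is of the moment at which its call begins. There is no depth.
- r.finish_job(): hands the job in, once; it reports no verdict.
The state is a dict: "time": time; "joint_pos": joint angles; "dq": joint speeds; "effort": joint torques, N m; "tool_pos": TCP position; "tool_rot": TCP orientation; "contact_force": force on the tool from outside, world axes, zero at the start; "ft_torque": the same for the moment, N m; "finger_gap": finger opening in m.
Only numpy, scipy, OpenCV 4.12 (cv2) and the standard library are available. Lean on these libraries where they do the work, as an engineer would, in place of code of your own. Each camera call takes 0.05 s, during which the arm holds its last target.

## Working session

There is one attempt and no reset: what is moved stays moved. The work goes in short steps, Python scripts to look and compute and a tool call to move; the robot and the scene stay as the last step left them, time stands still between calls to the robot, and variables do not carry over. Pictures are saved under pics/ and viewed, and the job is handed in when it is done.

Besides the shell and the picture viewer there is one more tool, called after "Emit:" by a JSON object that holds its "method" and its "body". step_arm: Moves the arm, as the interface text tells. Its arguments: {"type":"object","properties":{"increments":{"type":"array"},"grip_force":{"type":"number"}},"required":["increments"]}

```bash
mkdir -p pics; ls
python3 - <<'E'
from workcell import telemetry, read_camera, r
import cv2, numpy as np
s=telemetry.get_state(); print({k:np.round(v,4).tolist() for k,v in s.items()})
for n in ["side","top","wrist"]:
    c=read_camera(n); cv2.imwrite(f"pics/{n}0.png",c["image"][:,:,::-1]); print(n,np.round(c["camera_matrix"],1).tolist(),np.round(c["R"],4).tolist(),np.round(c["t"],4).tolist())
E
```

```text
pics
{'time': 0.0, 'joint_pos': [-0.8499, 0.3594, 0.011, -0.0003, -1.2241, -0.2881], 'dq': [-0.0019, -0.0006, 0.0004, -0.0014, 0.0004, -0.001], 'effort': [-0.001, -58.3319, 29.3411, 6.9366, -0.0061, 0.0], 'tool_pos': [0.2828, -0.6123, 0.2304], 'tool_rot': [-1.5424, -0.3388, 0.3396], 'contact_force': [-0.0158, -0.2144, -0.3999], 'ft_torque': [0.0119, -0.0049, -0.0332], 'finger_gap': 0.0853}
side [[435.0, 0.0, 322.7], [0.0, 435.0, 244.2], [0.0, 0.0, 1.0]] [[-0.9207, -0.3903, -0.0003], [-0.2363, 0.558, -0.7955], [0.3106, -0.7323, -0.606]] [0.4822, 0.2248, 0.7297]
top [[454.0, 0.0, 329.2], [0.0, 454.0, 237.2], [0.0, 0.0, 1.0]] [[-0.0223, -0.999, 0.0377], [-0.9963, 0.0191, -0.0843], [0.0835, -0.0394, -0.9957]] [-0.0328, 0.526, 0.9187]
wrist [[390.5, 0.0, 318.5], [0.0, 390.5, 245.6], [0.0, 0.0, 1.0]] [[-0.4193, 0.9078, 0.0014], [0.8641, 0.3987, 0.3071], [0.2783, 0.13, -0.9517]] [0.6735, -0.0404, 0.3807]
```

View pics/side0.png

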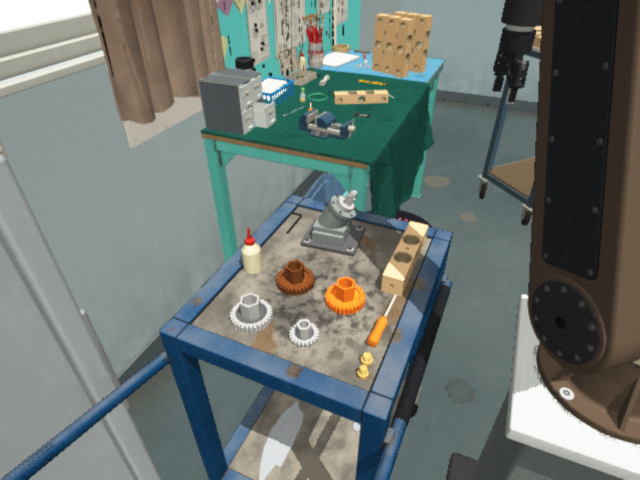

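View pics/top0.png

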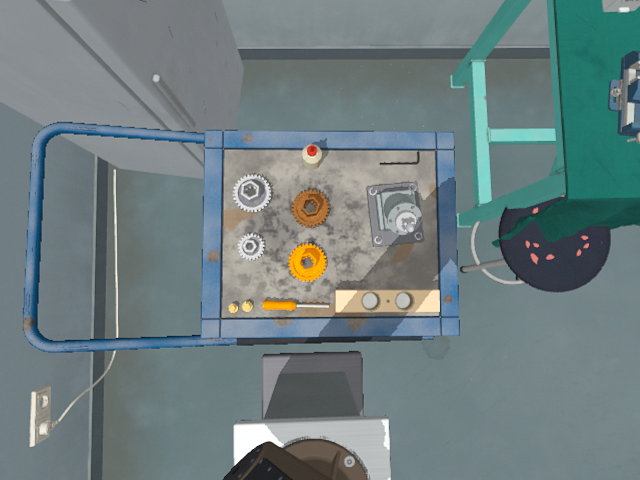

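View pics/wrist0.png

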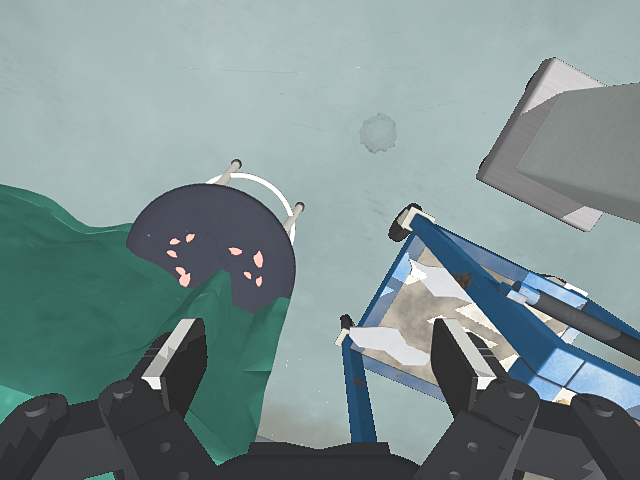

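```bash
cat > h.py <<'E'
import numpy as np, cv2
from workcell import telemetry, read_camera, r
def cast(c,uv,z):
    K,R,t=map(np.asarray,(c["camera_matrix"],c["R"],c["t"]))
    o=-R.T@t; d=R.T@np.linalg.inv(K)@np.array([uv[0],uv[1],1.])
    return o+d*(z-o[2])/d[2]
def ray(c,uv):
    K,R,t=map(np.asarray,(c["camera_matrix"],c["R"],c["t"]))
    o=-R.T@t; d=R.T@np.linalg.inv(K)@np.array([uv[0],uv[1],1.]); return o,d/np.linalg.norm(d)
def tri(rays):
    A=np.zeros((3,3));b=np.zeros(3)
    for o,d in rays:
        P=np.eye(3)-np.outer(d,d);A+=P;b+=P@o
    X=np.linalg.solve(A,b); return X,[np.linalg.norm((np.eye(3)-np.outer(d,d))@(X-o)) for o,d in rays]
def proj(c,X):
    p=np.asarray(c["camera_matrix"])@(np.asarray(c["R"])@X+np.asarray(c["t"])); return p[:2]/p[2]
def crop(c,u0,v0,w,h,s,name):
    im=c["image"][v0:v0+h,u0:u0+w,::-1]
    im=cv2.resize(im,(w*s,h*s),interpolation=cv2.INTER_CUBIC)
    cv2.imwrite("pics/"+name,im)
def show():
    from scipy.spatial.transform import Rotation as Ro
    s=telemetry.get_state(); print(s["time"],np.round(s["tool_pos"],4),"F",np.round(s["contact_force"],1),"M",np.round(s["ft_torque"],2),"gap",round(s["finger_gap"],4));print(np.round(Ro.from_rotvec(s["tool_rot"]).as_matrix(),3).tolist(), np.round(s["joint_pos"],3))
    return s
E
python3 - <<'E'
from h import *
c=read_camera("top"); crop(c,225,165,60,100,6,"t1.png"); crop(c,355,170,80,80,7,"t2.png")
d=read_camera("side"); crop(d,300,180,70,80,7,"s1.png"); crop(d,220,280,110,75,6,"s2.png")
show()
E
```

```text
0.25 [ 0.283  -0.6126  0.2309] F [-1.   0.5 -0.2] M [ 0.    0.02 -0.02] gap 0.0854
[[0.908, -0.0, -0.419], [0.419, 0.001, 0.908], [-0.0, -1.0, 0.001]] [-0.85   0.359  0.012 -0.    -1.224 -0.288]
```

View pics/t1.png

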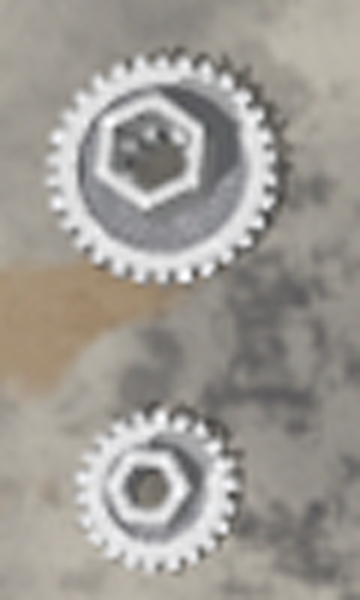

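View pics/t2.png

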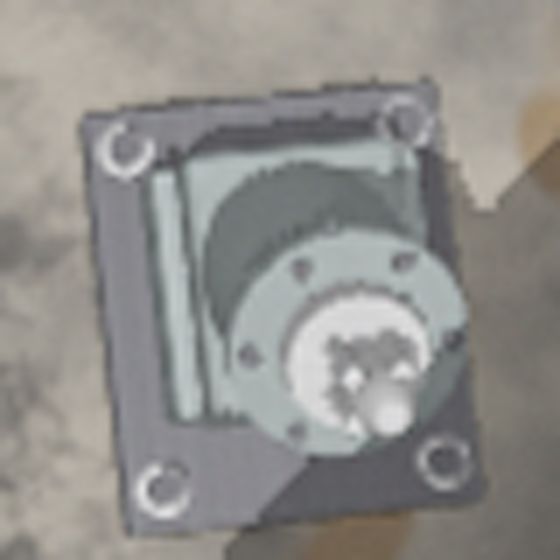

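View pics/s1.png

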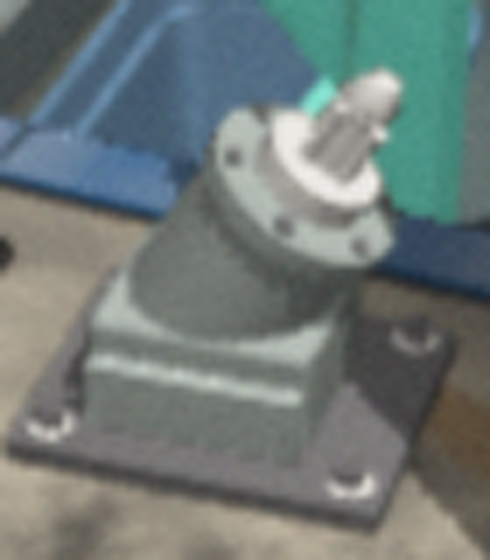

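View pics/s2.png

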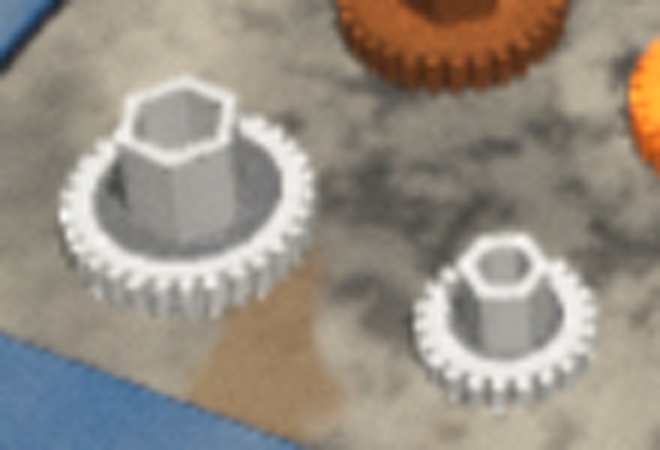

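Run:
```python
from h import *
c=read_camera("top"); d=read_camera("side")
f=lambda p,s,o:((p[0]+.5)/s-.5+o[0],(p[1]+.5)/s-.5+o[1])
hx=np.array([(150,93),(204,122),(202,183),(148,210),(96,182),(98,123)])
P=np.array([cast(c,f(p,6,(225,165)),.048) for p in hx]); print("hub top",P.mean(0)); 
print("vert ang",[round(np.degrees(np.arctan2(*(p-P.mean(0))[1::-1])),1) for p in P],np.linalg.norm(P-P.mean(0),axis=1))
hs=np.array([(183,78),(235,100),(232,142),(180,163),(128,146),(127,98)])
S=np.array([cast(d,f(p,6,(220,280)),.048) for p in hs]); print("side hub",S.mean(0),[round(np.degrees(np.arctan2(*(p-S.mean(0))[1::-1])),1) for p in S])
print("spare",cast(c,f((148,486),6,(225,165)),.034))
cor=[f(p,7,(355,170)) for p in [(80,115),(435,82),(485,495),(128,533)]]
Q=np.array([cast(c,p,.01) for p in cor]); print("base",Q,Q.mean(0)); 
for i in range(4):
  e=Q[(i+1)%4]-Q[i]; print(np.degrees(np.arctan2(e[1],e[0])),np.linalg.norm(e))
# tip and collar
rt=lambda a,b: tri([ray(c,f(a,7,(355,170))),ray(d,f(b,7,(300,180)))])
tip=rt((391,410),(388,82)); col=rt((358,360),(327,165)); print("tip",tip,"col",col)
ax=tip[0]-col[0]; print(np.linalg.norm(ax),ax/np.linalg.norm(ax))
print("bottle",cast(c,(312,150),.1))
```

```text
hub top [0.6220846  0.11645021 0.048     ]
vert ang [np.float64(-0.7), np.float64(-61.3), np.float64(-121.8), np.float64(177.9), np.float64(118.8), np.float64(59.4)] [0.02021194 0.02086674 0.0205167  0.0197253  0.0205813  0.02003819]
side hub [0.62281872 0.114555   0.048     ] [np.float64(-61.4), np.float64(-126.7), np.float64(174.4), np.float64(119.8), np.float64(59.5), np.float64(-6.0)]
spare [0.51027753 0.11977905 0.034     ]
base [[ 0.63414294 -0.12495915  0.01      ]
 [ 0.64274793 -0.23419811  0.01      ]
 [ 0.5158776  -0.24454025  0.01      ]
 [ 0.50651661 -0.13573752  0.01      ]] [ 0.57482127 -0.18485876  0.01      ]
-85.4959895012579 0.10957735601854066
-175.339701228716 0.12729116216715353
94.91741096504501 0.10920467995102452
4.82732194842803 0.12808065444734126
tip (array([ 0.52834802, -0.18873378,  0.13841745]), [np.float64(0.0010069690232172815), np.float64(0.0010069690232171516)]) col (array([ 0.54628086, -0.18751728,  0.10439362]), [np.float64(0.0003571935914940007), np.float64(0.0003571935914939397)])
0.03847970647521221 [-0.46603364 -0.03161412  0.88420201]
bottle [ 0.68837176 -0.01109812  0.1       ]
```

Emit:
{"method": "step_arm", "body": {"increments": [[2.4,5.2,0.2,0,0,-3.25,-1],[2.4,5.2,0.2,0,0,-3.25,-1],[2.4,5.2,0,0,0,-3.25,-1],[2.4,5.2,0,0,0,-3.25,-1],[2.4,5.2,0,0,0,-3.25,-1]]}}

```text
time: 0.98
tool_pos: [0.4036, -0.3511, 0.2356]
tool_rot: [-1.568, -0.116, 0.115]
contact_force: [1.3, 0.1, 0.0]
finger_gap: 0.0853
```

Emit:
{"method": "step_arm", "body": {"increments": [[2.4,5.2,0,0,0,-3.25,-1],[2.4,5.2,0,0,0,-3.25,-1],[2.4,5.0,0,0,0,-3.25,-1],[0,0,0,0,0,0,-1],[0,0,0,0,0,0,-1]]}}

```text
time: 1.6
tool_pos: [0.4751, -0.1985, 0.2354]
tool_rot: [-1.571, 0.015, -0.015]
contact_force: [-0.4, -0.6, 0.5]
finger_gap: 0.0858
```

Run:
```python
from h import *
show()
c=read_camera("wrist"); cv2.imwrite("pics/w1.png",c["image"][:,:,::-1])
ax=np.array([-.498,-.042,.866]); s=np.array([.5465,-.1873,.1054])
for h in (0,.024,.037): print(proj(c,s+h*ax))
```

```text
1.6 [ 0.4751 -0.1985  0.2354] F [-0.4 -0.6  0.5] M [-0.05 -0.01  0.  ] gap 0.0858
[[1.0, -0.0, 0.02], [-0.02, -0.0, 1.0], [-0.0, -1.0, -0.0]] [-0.014  0.091 -0.33   0.    -1.15  -1.576]
[333.70480489 320.59720406]
[333.23270152 319.96264582]
[332.94275052 319.57292016]
```

View pics/w1.png

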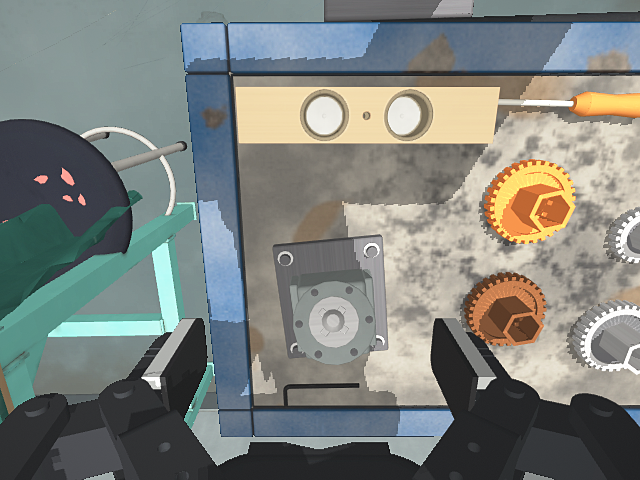

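Run:
```python
from h import *
c=read_camera("wrist"); crop(c,285,275,100,100,6,"w2.png")
```

```text
(no output)
```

View pics/w2.png

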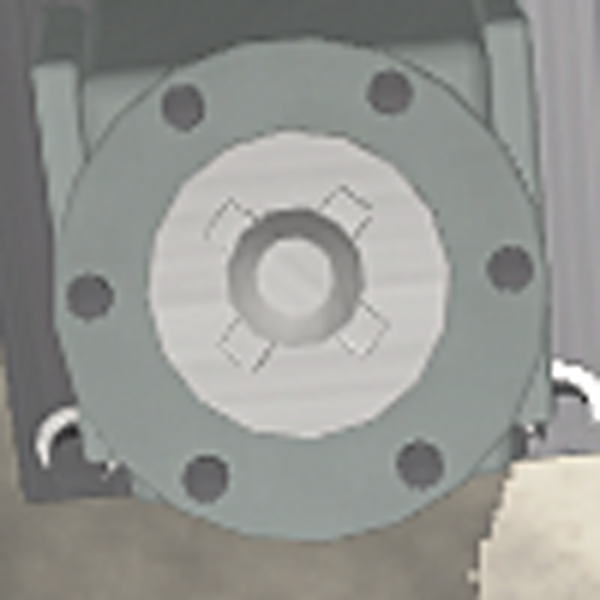

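Run:
```python
from h import *
c=read_camera("wrist")
yw=np.radians(4.85); ax=np.array([-.5*np.cos(yw),-.5*np.sin(yw),.866]); Y=np.array([-np.sin(yw),np.cos(yw),0]); X=np.cross(Y,ax); print("X",X,"Y",Y)
seat=np.array([.5465,-.1873,.1054])
def pl(p,h):
    p=((p[0]+.5)/6-.5+285,(p[1]+.5)/6-.5+275)
    o,d=ray(c,p); return o+d*((seat+h*ax-o)@ax)/(d@ax)
pts=np.array([pl(p,.024) for p in [(356,198),(377,340),(236,361),(218,218)]]); m=pts.mean(0)
print("spline ctr rel seat",(m-seat)@X,(m-seat)@Y)
for p in pts: print(np.degrees(np.arctan2((p-m)@Y,(p-m)@X)),np.linalg.norm(p-m))
k=pl((299,284),0);print("collar",(k-seat)@X,(k-seat)@Y); k=pl((295,276),.037);print("tip",(k-seat)@X,(k-seat)@Y)
# full triangulation with 3 cams
```

```text
X [0.86289925 0.07321806 0.5       ] Y [-0.08454742  0.99641946  0.        ]
spline ctr rel seat 0.0003744795477443868 -0.0005178799200499483
137.63202773196014 0.012063523197001868
47.72351476487987 0.01197505804050482
-42.48272471307335 0.012150971844045249
-132.69543889850345 0.011950903881796324
collar 0.0006069666295809163 -0.0005884175612243751
tip 0.0002905350165776886 -0.0005060777670993742
```

Emit:
{"method": "step_arm", "body": {"increments": [[3.2,4.5,0,0,0,0,-1],[3.2,4.5,0,0,0,0,-1],[3.2,4.5,0,0,0,0,-1],[3.2,4.5,-1,0,0,0,-1],[3.2,4.5,-2,0,0,0,-1]]}}

```text
time: 2.38
tool_pos: [0.6367, 0.0265, 0.2059]
tool_rot: [-1.57, 0.016, -0.019]
contact_force: [0.6, -0.1, 1.4]
finger_gap: 0.0856
```

Emit:
{"method": "step_arm", "body": {"increments": [[3.2,4.5,-2,0,0,0,-1],[3.2,4.5,-3,0,0,0,-1],[0,0,-1,0,0,0,-1],[0,0,0,0,0,0,-1]]}}

```text
time: 2.88
tool_pos: [0.6983, 0.1146, 0.1439]
tool_rot: [-1.572, 0.019, -0.015]
contact_force: [0.1, -0.9, 0.5]
finger_gap: 0.0859
```

Run:
```python
from h import *
show()
c=read_camera("wrist"); cv2.imwrite("pics/w3.png",c["image"][:,:,::-1])
u,v=proj(c,np.array([.622,.116,.035])).astype(int); print(u,v,u-40,v-40); crop(c,max(u-40,0),max(v-40,0),80,80,7,"w4.png")
```

```text
2.875 [0.6983 0.1146 0.1439] F [ 0.1 -0.9  0.5] M [-0.04  0.04  0.04] gap 0.0859
[[1.0, -0.003, 0.022], [-0.022, -0.001, 1.0], [-0.003, -1.0, -0.001]] [ 0.437  0.471 -0.018 -0.    -1.085 -2.03 ]
317 124 277 84
```

View pics/w3.png

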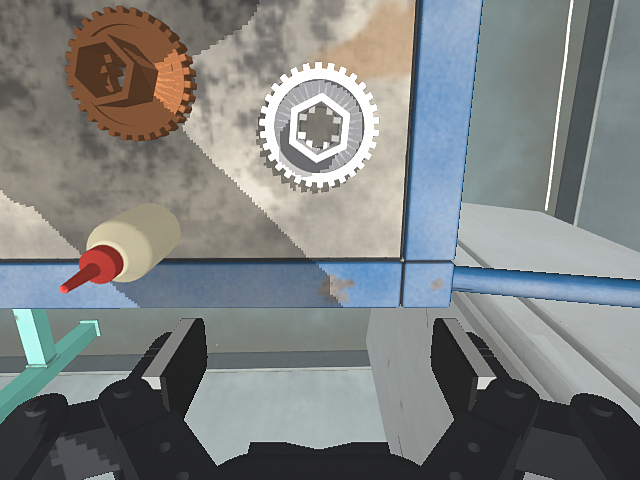

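View pics/w4.png

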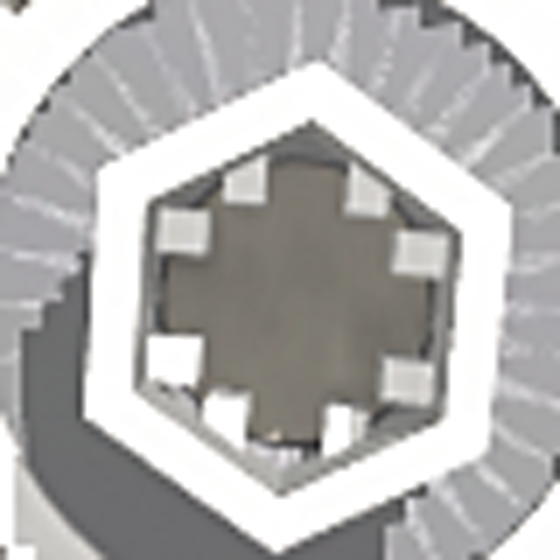

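Run:
```python
from h import *
c=read_camera("wrist")
f=lambda p:((p[0]+.5)/7-.5+277,(p[1]+.5)/7-.5+84)
H=np.array([cast(c,f(p),.048) for p in [(315,62),(512,208),(490,445),(280,550),(85,415),(98,170)]])
m=H.mean(0);print("hub",m)
print([round((np.degrees(np.arctan2(*(p-m)[1::-1])))%60,1) for p in H],np.linalg.norm(H-m,axis=1))
# lands' (white blocks) inner corners at z=.022: 
L=np.array([cast(c,f(p),.022) for p in [(267,180),(347,185),(398,230),(385,400),(325,420),(247,430),(200,385),(208,215)]])
S=[(267,203),(347,210),(395,235),(447,235)]
q=lambda a,b:np.degrees(np.arctan2((b-a)[1],(b-a)[0]))
w=lambda p:cast(c,f(p),.022)
print("slot edges", q(w((267,165)),w((247,430))), q(w((350,170)),w((326,425))), q(w((160,253)),w((440,275))),q(w((155,335)),w((430,362))))
```

```text
hub [0.62467735 0.11700619 0.048     ]
[np.float64(54.4), np.float64(53.5), np.float64(55.3), np.float64(54.6), np.float64(53.8), np.float64(54.4)] [0.01969276 0.0197751  0.01983891 0.01982858 0.0199394  0.01999106]
slot edges -6.023131331730257 -6.614610967625945 84.44249747872475 83.3324826123583
```

Emit:
{"method": "step_arm", "body": {"increments": [[-3.7,0.1,0,0,0,-2.2,-1],[-3.73,0.07,0,0,0,-2.2,-1],[0,0,-4,0,0,0,-1],[0,0,-4,0,0,0,-1],[0,0,-2,0,0,0,-1]], "grip_force": 30}}

```text
time: 3.6
tool_pos: [0.6241, 0.1163, 0.0456]
tool_rot: [-1.569, 0.078, -0.078]
contact_force: [-0.0, -0.0, -0.3]
finger_gap: 0.0852
```

Emit:
{"method": "step_arm", "body": {"increments": [[0,0,-2,0,0,0,-1],[0,0,-0.3,0,0,0,-1],[0,0,0,0,0,0,-1]]}}

```text
time: 3.98
tool_pos: [0.6253, 0.1173, 0.024]
tool_rot: [-1.569, 0.076, -0.079]
contact_force: [0.7, -0.2, 0.6]
finger_gap: 0.0854
```

Run:
```python
from h import *
show()
c=read_camera("wrist"); cv2.imwrite("pics/w5.png",c["image"][:,:,::-1])
```

```text
3.975 [0.6253 0.1173 0.024 ] F [ 0.7 -0.2  0.6] M [-0.04 -0.01 -0.  ] gap 0.0854
[[0.995, 0.002, 0.098], [-0.098, 0.001, 0.995], [0.002, -1.0, 0.001]] [ 0.492  0.489 -0.311  0.    -0.769 -2.161]
```

View pics/w5.png

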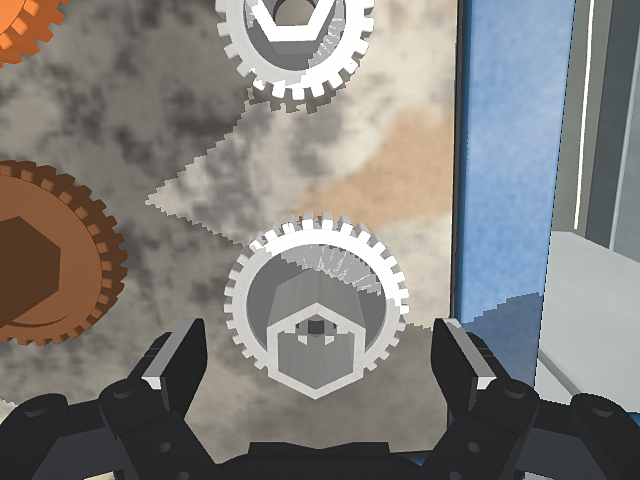

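Emit:
{"method": "step_arm", "body": {"increments": [[0,0,-0.2,0,0,0,-1],[0,0,0,0,0,0,0],[0,0,0,0,0,0,0.6],[0,0,0,0,0,0,1],[0,0,0,0,0,0,1]], "grip_force": 40}}

```text
time: 4.65
tool_pos: [0.6248, 0.1177, 0.0207]
tool_rot: [-1.569, 0.076, -0.077]
contact_force: [-0.8, -0.4, 3.1]
finger_gap: 0.0333
```

Emit:
{"method": "step_arm", "body": {"increments": [[0,0,0,0,0,0,1],[0,0,0,0,0,0,1],[0,0,0,0,0,0,1],[0,0,0,0,0,0,1]], "grip_force": 80}}

```text
time: 5.15
tool_pos: [0.6249, 0.1178, 0.0208]
tool_rot: [-1.569, 0.076, -0.077]
contact_force: [-1.0, 0.3, 4.6]
finger_gap: 0.0327
```

Run:
```python
from h import *
show()
c=read_camera("wrist"); cv2.imwrite("pics/w6.png",c["image"][:,:,::-1])
```

```text
5.15 [0.6249 0.1178 0.0208] F [-1.   0.3  4.6] M [-0.12  0.4   0.01] gap 0.0327
[[0.995, 0.001, 0.097], [-0.097, 0.0, 0.995], [0.001, -1.0, 0.0]] [ 0.493  0.494 -0.312  0.    -0.764 -2.161]
```

View pics/w6.png

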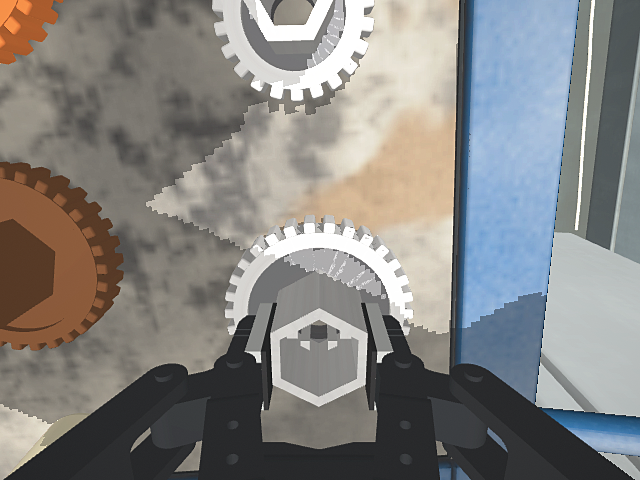

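```bash
cat >> h.py <<'E'
from scipy.spatial.transform import Rotation as Ro
yw=np.radians(4.85); ax=np.array([-.5*np.cos(yw),-.5*np.sin(yw),np.sqrt(.75)]); Y=np.array([-np.sin(yw),np.cos(yw),0]); X=np.cross(Y,ax)
seat=np.array([.5469,-.1877,.1056])
def Rt(th):
    th=np.radians(th); z=np.cos(th)*X+np.sin(th)*Y; y=-ax; return np.column_stack([np.cross(y,z),y,z])
E
python3 - <<'E'
from h import *
c=read_camera("wrist"); s=telemetry.get_state()
v=[(320,308),(365,340),(363,380),(320,405),(275,380),(273,340)]
H=np.array([cast(c,p,.048) for p in v]);print("hub",H.mean(0), s["tool_pos"])
R0=Ro.from_rotvec(s["tool_rot"]); 
for th in (47.6,137.6):
    d=Ro.from_matrix(Rt(th))*R0.inv(); print(th,np.degrees(d.as_rotvec()),np.degrees(d.magnitude())); 
    for h in (.055,): print(seat+(h+.0208)*ax, seat+(h+.0208)*ax-s["tool_pos"])
E
```

```text
hub [0.62497853 0.11889446 0.048     ] [0.62486271 0.11778163 0.02082148]
47.6 [ 10.80840429 -28.36821223 -31.21742697] 43.54428567692548
[ 0.5091357  -0.19090435  0.17124473] [-0.11572701 -0.30868597  0.15042324]
137.6 [-12.83309961 -28.5277411   56.65481016] 64.71698364375801
[ 0.5091357  -0.19090435  0.17124473] [-0.11572701 -0.30868597  0.15042324]
```

Emit:
{"method": "step_arm", "body": {"increments": [[0,0,3,0,0,0,1],[0,0,5,0,0,0,1],[0,0,5.4,0,0,0,1],[0,0,6,0,0,0,1],[0,0,0,0,0,0,1]]}}

```text
time: 5.88
tool_pos: [0.6269, 0.1186, 0.2194]
tool_rot: [-1.566, 0.07, -0.083]
contact_force: [1.1, -0.0, -4.6]
finger_gap: 0.0328
```

Emit:
{"method": "step_arm", "body": {"increments": [[-1.76,-3.88,0,1.35,-3.55,-3.9,1],[-1.76,-3.88,0,1.35,-3.55,-3.9,1],[-1.76,-3.88,0,1.35,-3.55,-3.9,1],[-1.76,-3.88,0,1.35,-3.55,-3.9,1],[-1.76,-3.88,0,1.35,-3.55,-3.9,1]]}}

```text
time: 6.5
tool_pos: [0.5342, -0.0775, 0.2122]
tool_rot: [-1.398, 0.105, -0.572]
contact_force: [0.5, -0.3, -4.1]
finger_gap: 0.0327
```

Emit:
{"method": "step_arm", "body": {"increments": [[-1.76,-3.88,0,1.35,-3.55,-3.9,1],[-1.76,-3.88,0,1.35,-3.55,-3.9,1],[-1.76,-3.88,0,1.35,-3.55,-3.9,1],[0,0,0,0,0,0,1],[0,0,0,0,0,0,1]]}}

```text
time: 7.12
tool_pos: [0.4827, -0.1929, 0.2131]
tool_rot: [-1.268, 0.118, -0.856]
contact_force: [0.7, 0.1, -4.1]
finger_gap: 0.0328
```

```bash
cat >> h.py <<'E'
def rel():
    s=show(); R=Ro.from_rotvec(s["tool_rot"]).as_matrix(); face=s["tool_pos"]+.0208*R[:,1]
    e=face-seat; print("face rel seat X,Y,h mm:",np.round(1000*np.array([e@X,e@Y,e@ax]),1)); zz=R[:,2]; print("theta",np.degrees(np.arctan2(zz@Y,zz@X)),"axis tilt X,Y deg",np.degrees([-R[:,1]@X,-R[:,1]@Y]))
    F=s["contact_force"]; print("F shaft frame",np.round([F@X,F@Y,F@ax],1))
    return s
E
python3 - <<'E'
from h import *
rel()
for n in("side","wrist"):
    c=read_camera(n)
    cv2.imwrite(f"pics/{n}7.png",c["image"][:,:,::-1])
    if n=="side": crop(c,280,130,120,120,5,"s7.png")
E
```

```text
7.125 [ 0.4827 -0.1929  0.2131] F [ 0.7  0.1 -4.1] M [-0.19  2.29  0.04] gap 0.0328
[[0.695, 0.496, 0.521], [-0.619, 0.042, 0.785], [0.367, -0.867, 0.336]] [-0.062 -0.126 -0.657 -0.145 -0.528 -2.059]
face rel seat X,Y,h mm: [ -2.1   0.3 104.4]
theta 47.533505524846305 axis tilt X,Y deg [ 0.14958009 -0.0058473 ]
F shaft frame [-1.5  0.  -3.9]
```

View pics/s7.png

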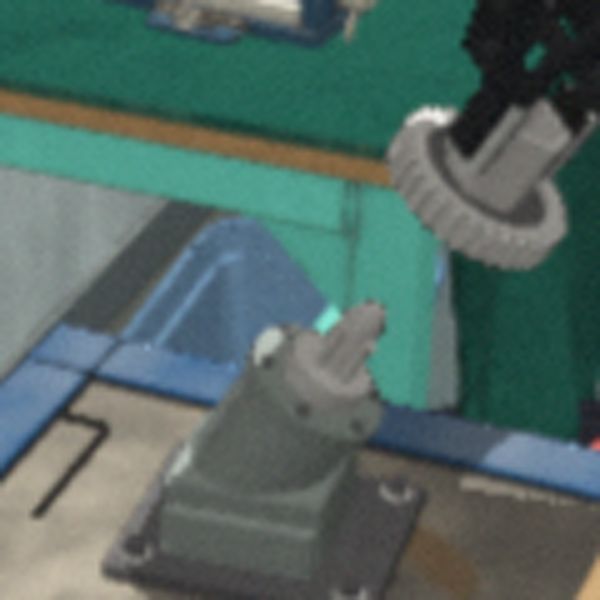

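View pics/wrist7.png

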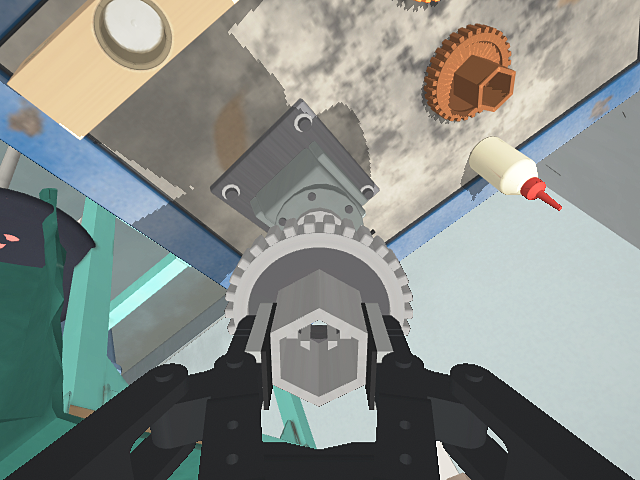

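Emit:
{"method": "step_arm", "body": {"increments": [[0.18,0.0,0.1,0,0,0,1],[1.0,0.08,-1.7,0,0,0,1],[1.0,0.08,-1.7,0,0,0,1],[0.94,0.08,-1.7,0,0,0,1],[0,0,0,0,0,0,1]]}}

```text
time: 7.85
tool_pos: [0.515, -0.1895, 0.1628]
tool_rot: [-1.268, 0.117, -0.853]
contact_force: [-0.8, -0.2, -3.9]
finger_gap: 0.0331
```

Emit:
{"method": "step_arm", "body": {"increments": [[0,0,0,0,0,0,1],[0,0,0,0,0,0,1]]}}

```text
time: 8.1
tool_pos: [0.5152, -0.1902, 0.1654]
tool_rot: [-1.267, 0.114, -0.857]
contact_force: [1.0, -0.6, -3.6]
finger_gap: 0.0326
```

Run:
```python
from h import *
rel()
for n in("side","top"):
    c=read_camera(n)
    u,v=proj(c,seat+.04*ax).astype(int); print(u-45,v-45)
    crop(c,u-45,v-45,90,90,6,n+"8.png")
```

```text
8.1 [ 0.5152 -0.1902  0.1654] F [ 1.  -0.6 -3.6] M [-0.16  2.37 -0.01] gap 0.0326
[[0.694, 0.499, 0.519], [-0.617, 0.042, 0.786], [0.37, -0.865, 0.338]] [-0.052 -0.009 -0.672 -0.178 -0.393 -2.027]
face rel seat X,Y,h mm: [ 2.4  0.2 46.9]
theta 47.63464723753938 axis tilt X,Y deg [-0.07322295  0.00386473]
F shaft frame [-1.  -0.7 -3.6]
310 145
366 184
```

View pics/side8.png

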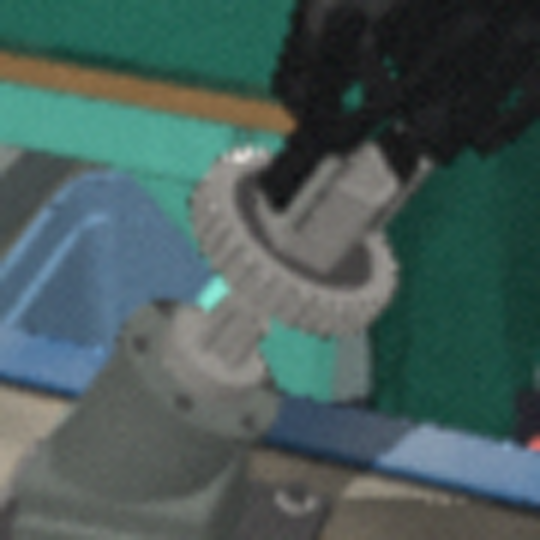

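View pics/top8.png

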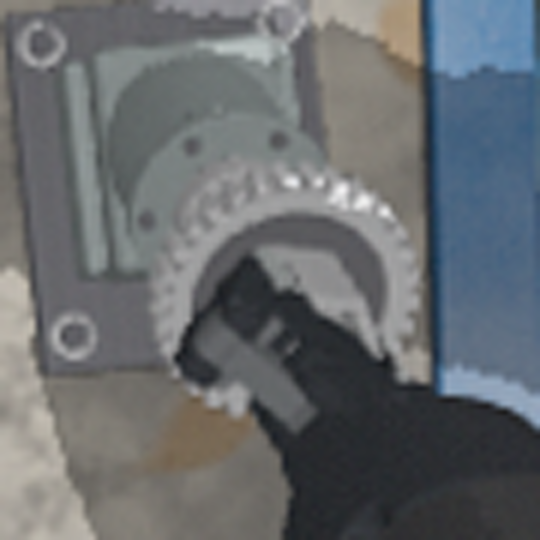

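Run:
```python
from h import *
rel()
c=read_camera("side");d=read_camera("top")
for h in (0,.047,.063,.095): print(h,(proj(c,seat+h*ax)-[310,145])*6,(proj(d,seat+h*ax)-[366,184])*6)
rel()
```

```text
8.2 [ 0.5151 -0.1903  0.1653] F [-0.1  0.3 -4. ] M [-0.19  2.38 -0.02] gap 0.0327
[[0.694, 0.499, 0.519], [-0.618, 0.042, 0.785], [0.37, -0.865, 0.338]] [-0.052 -0.009 -0.672 -0.179 -0.393 -2.027]
face rel seat X,Y,h mm: [ 2.3  0.1 46.8]
theta 47.615548212146706 axis tilt X,Y deg [-0.07417413  0.00980363]
F shaft frame [-2.1  0.3 -3.4]
0 [215.47949623 345.42956703] [239.92963471 220.66413379]
0.047 [281.78673151 259.95020455] [276.98227414 281.22906053]
0.063 [305.34885    229.57531622] [290.48133724 303.29414902]
0.095 [354.08273644 166.75047475] [318.97672938 349.87170366]
8.3 [ 0.515  -0.1904  0.1651] F [ 0.4 -0.3 -3.2] M [-0.21  2.33  0.01] gap 0.0328
[[0.694, 0.499, 0.519], [-0.618, 0.042, 0.785], [0.37, -0.866, 0.338]] [-0.052 -0.009 -0.672 -0.179 -0.393 -2.027]
face rel seat X,Y,h mm: [ 2.1  0.  46.7]
theta 47.60659708735257 axis tilt X,Y deg [-0.05479898  0.00910861]
F shaft frame [-1.2 -0.3 -2.9]
```

Emit:
{"method": "step_arm", "body": {"increments": [[-0.15,0,-0.08,0,0,0,1],[0,0,0,0,0,0,1],[0,0,0,0,0,0,1],[0,0,0,0,0,0,1],[0,0,0,0,0,0,1]]}}

```text
time: 8.93
tool_pos: [0.5135, -0.1903, 0.1636]
tool_rot: [-1.267, 0.115, -0.856]
contact_force: [0.4, -0.3, -3.8]
finger_gap: 0.0327
```

Run:
```python
from h import *
rel()
c=read_camera("side"); crop(c,310,145,90,90,6,"side9.png")
```

```text
8.925 [ 0.5135 -0.1903  0.1636] F [ 0.4 -0.3 -3.8] M [-0.21  2.29 -0.01] gap 0.0327
[[0.694, 0.498, 0.519], [-0.618, 0.042, 0.785], [0.369, -0.866, 0.337]] [-0.052 -0.009 -0.675 -0.18  -0.391 -2.025]
face rel seat X,Y,h mm: [ 0.   0.2 46.2]
theta 47.60661043669717 axis tilt X,Y deg [ 0.00512685 -0.00049759]
F shaft frame [-1.6 -0.3 -3.4]
```

View pics/side9.png

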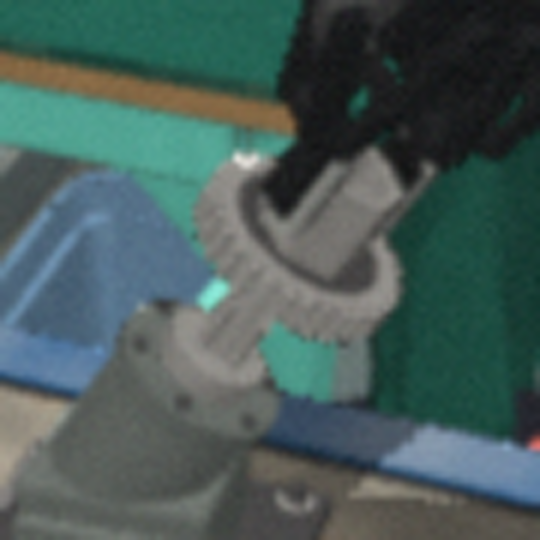

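Emit:
{"method": "step_arm", "body": {"increments": [[0.2,0.02,-0.35,0,0,0,1],[0.2,0.01,-0.35,0,0,0,1],[0.2,0.02,-0.34,0,0,0,1],[0.2,0.01,-0.35,0,0,0,1],[0,0,0,0,0,0,1]]}}

```text
time: 9.6
tool_pos: [0.5214, -0.1897, 0.1492]
tool_rot: [-1.268, 0.116, -0.856]
contact_force: [-0.1, -0.2, -3.8]
finger_gap: 0.0328
```

Run:
```python
from h import *
rel()
```

```text
9.6 [ 0.5214 -0.1897  0.1492] F [-0.1 -0.2 -3.8] M [-0.16  2.31 -0.06] gap 0.0328
[[0.695, 0.497, 0.52], [-0.618, 0.042, 0.785], [0.369, -0.866, 0.337]] [-0.051  0.026 -0.676 -0.195 -0.357 -2.011]
face rel seat X,Y,h mm: [-0.3  0.2 29.7]
theta 47.60455942278119 axis tilt X,Y deg [ 0.05210552 -0.0089181 ]
F shaft frame [-2.1 -0.2 -3.2]
```

No contact. Continue down to the spline ends, slowly.

Emit:
{"method": "step_arm", "body": {"increments": [[0.15,0.01,-0.26,0,0,0,1],[0.15,0.01,-0.26,0,0,0,1],[0.15,0.01,-0.26,0,0,0,1],[0,0,0,0,0,0,1]]}}

```text
time: 10.1
tool_pos: [0.526, -0.1894, 0.1417]
tool_rot: [-1.267, 0.116, -0.856]
contact_force: [0.3, -0.6, -4.1]
finger_gap: 0.0328
```

Run:
```python
from h import *
rel()
```

```text
10.1 [ 0.526  -0.1894  0.1417] F [ 0.3 -0.6 -4.1] M [-0.18  2.32  0.01] gap 0.0328
[[0.694, 0.498, 0.52], [-0.618, 0.042, 0.785], [0.369, -0.866, 0.337]] [-0.05   0.045 -0.675 -0.204 -0.339 -2.001]
face rel seat X,Y,h mm: [-0.1  0.1 20.9]
theta 47.60228709716964 axis tilt X,Y deg [ 0.02617414 -0.00511342]
F shaft frame [-1.8 -0.6 -3.7]
```

Emit:
{"method": "step_arm", "body": {"increments": [[0.2,0.02,-0.35,0,0,0,1],[0.2,0.01,-0.35,0,0,0,1],[0.2,0.02,-0.34,0,0,0,1],[0,0,0,0,0,0,1]]}}

```text
time: 10.6
tool_pos: [0.532, -0.1889, 0.1311]
tool_rot: [-1.268, 0.116, -0.856]
contact_force: [-0.2, 0.5, -3.9]
finger_gap: 0.0326
```

Run:
```python
from h import *
rel()
```

```text
10.6 [ 0.532  -0.1889  0.1311] F [-0.2  0.5 -3.9] M [-0.22  2.33 -0.01] gap 0.0326
[[0.695, 0.498, 0.52], [-0.618, 0.042, 0.785], [0.369, -0.866, 0.337]] [-0.05   0.071 -0.673 -0.218 -0.315 -1.987]
face rel seat X,Y,h mm: [-0.3  0.1  8.7]
theta 47.60121668076251 axis tilt X,Y deg [ 0.04477716 -0.00747278]
F shaft frame [-2.1  0.5 -3.3]
```

Emit:
{"method": "step_arm", "body": {"increments": [[0.15,0.01,-0.26,0,0,0,1],[0.15,0.01,-0.26,0,0,0,1],[0.1,0.01,-0.17,0,0,0,1],[0.05,0,-0.09,0,0,0,1],[0,0,0,0,0,0,1]]}}

```text
time: 11.22
tool_pos: [0.5365, -0.1886, 0.1237]
tool_rot: [-1.267, 0.115, -0.856]
contact_force: [-0.2, -0.1, -3.7]
finger_gap: 0.0328
```

Run:
```python
from h import *
rel()
```

```text
11.225 [ 0.5365 -0.1886  0.1237] F [-0.2 -0.1 -3.7] M [-0.2   2.34  0.  ] gap 0.0328
[[0.694, 0.498, 0.519], [-0.618, 0.042, 0.785], [0.369, -0.866, 0.337]] [-0.05   0.09  -0.67  -0.229 -0.299 -1.975]
face rel seat X,Y,h mm: [ 0.  -0.   0.1]
theta 47.6055131011881 axis tilt X,Y deg [ 0.00862365 -0.00214484]
F shaft frame [-2.  -0.1 -3.1]
```

Emit:
{"method": "step_arm", "body": {"increments": [[0.05,0,-0.09,0,0,0,1],[0,0,0,0,0,0,1],[0.05,0,-0.09,0,0,0,1],[0,0,0,0,0,0,1]]}}

```text
time: 11.72
tool_pos: [0.5368, -0.1886, 0.1233]
tool_rot: [-1.267, 0.114, -0.857]
contact_force: [-15.4, 3.6, 17.5]
finger_gap: 0.0327
```

Run:
```python
from h import *
rel()
c=read_camera("side"); crop(c,310,145,90,90,6,"side10.png")
```

```text
11.725 [ 0.5368 -0.1886  0.1233] F [-15.4   3.6  17.5] M [1.25 3.6  0.93] gap 0.0327
[[0.694, 0.499, 0.519], [-0.618, 0.043, 0.785], [0.37, -0.866, 0.338]] [-0.05   0.091 -0.669 -0.232 -0.297 -1.971]
face rel seat X,Y,h mm: [ 0.1 -0.  -0.4]
theta 47.6181593752937 axis tilt X,Y deg [-0.05451845 -0.00955367]
F shaft frame [-4.3  4.9 22.6]
```

View pics/side10.png

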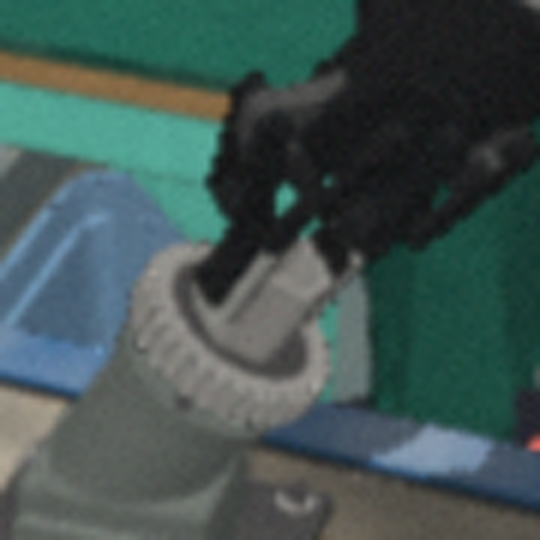

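Emit:
{"method": "step_arm", "body": {"increments": [[0,0,0,0,0,0,0],[0,0,0,0,0,0,-0.3],[0,0,0,0,0,0,-0.3],[0,0,0,0,0,0,-0.3]]}}

```text
time: 12.28
tool_pos: [0.5377, -0.1886, 0.122]
tool_rot: [-1.267, 0.115, -0.857]
contact_force: [0.3, 0.8, 0.4]
finger_gap: 0.0555
```

Run:
```python
from h import *
rel()
c=read_camera("wrist"); cv2.imwrite("pics/w11.png",c["image"][:,:,::-1])
```

```text
12.275 [ 0.5377 -0.1886  0.122 ] F [0.3 0.8 0.4] M [-0.11  1.58 -0.01] gap 0.0555
[[0.694, 0.498, 0.519], [-0.618, 0.042, 0.785], [0.369, -0.866, 0.337]] [-0.05   0.095 -0.669 -0.232 -0.295 -1.971]
face rel seat X,Y,h mm: [ 0.2 -0.1 -2. ]
theta 47.61104677260559 axis tilt X,Y deg [-0.00540885  0.0032524 ]
F shaft frame [0.6 0.7 0.2]
```

View pics/w11.png

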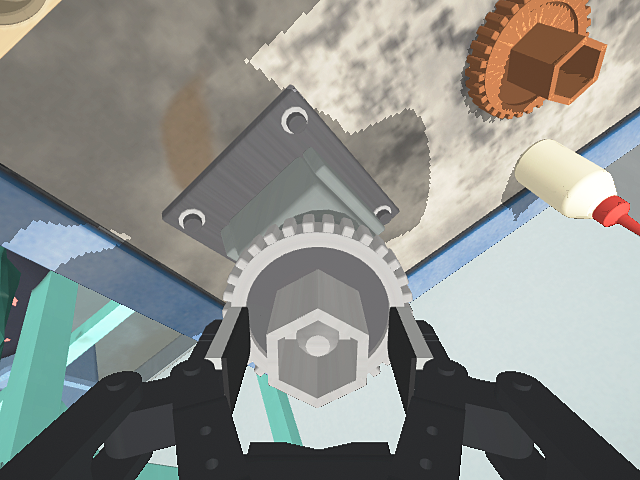

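Released, shaft tip visible inside the bore (317,345). Back off along the axis.

Emit:
{"method": "step_arm", "body": {"increments": [[-1.0,-0.08,1.73,0,0,0,-0.3],[-1.5,-0.13,2.6,0,0,0,-0.3],[-1.5,-0.13,2.6,0,0,0,-0.3],[-1.5,-0.13,2.6,0,0,0,-0.3],[0,0,0,0,0,0,-0.3]]}}

```text
time: 12.95
tool_pos: [0.4829, -0.1936, 0.2198]
tool_rot: [-1.266, 0.111, -0.859]
contact_force: [-0.1, 0.0, -0.4]
finger_gap: 0.0555
```

Run:
```python
from h import *
rel()
for n,k in(("wrist",0),("side",0),("top",0)):
    c=read_camera(n); cv2.imwrite(f"pics/{n}12.png",c["image"][:,:,::-1])
    if n=="side": crop(c,300,160,90,90,6,"s12.png")
    if n=="wrist":
        for h in (0,.016,.037,.048): print(h,proj(c,seat+h*ax))
        crop(c,250,260,130,110,6,"wc12.png")
```

```text
12.95 [ 0.4829 -0.1936  0.2198] F [-0.1  0.  -0.4] M [-0.12  1.57 -0.04] gap 0.0555
[[0.693, 0.502, 0.518], [-0.618, 0.042, 0.785], [0.373, -0.864, 0.339]] [-0.064 -0.136 -0.651 -0.145 -0.537 -2.057]
face rel seat X,Y,h mm: [  1.5  -0.4 110.3]
theta 47.635013887066506 axis tilt X,Y deg [-0.2536386   0.05229307]
F shaft frame [-0.2  0.  -0.3]
0 [316.13709025 230.71080187]
0.016 [316.0352136  237.09655657]
0.037 [315.88265897 246.65887081]
0.048 [315.79258515 252.30480965]
```

View pics/wrist12.png

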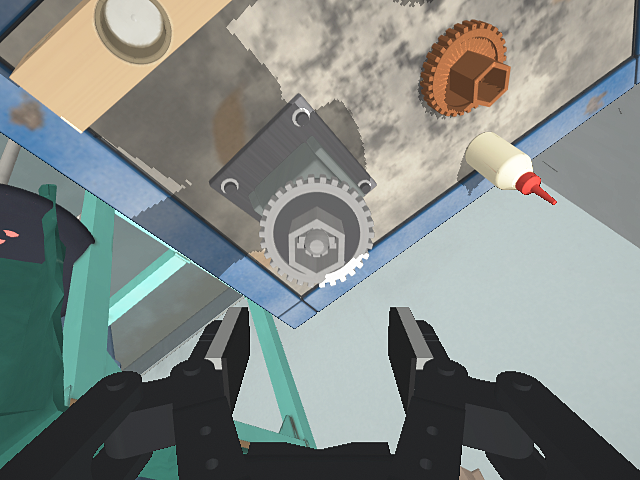

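View pics/s12.png

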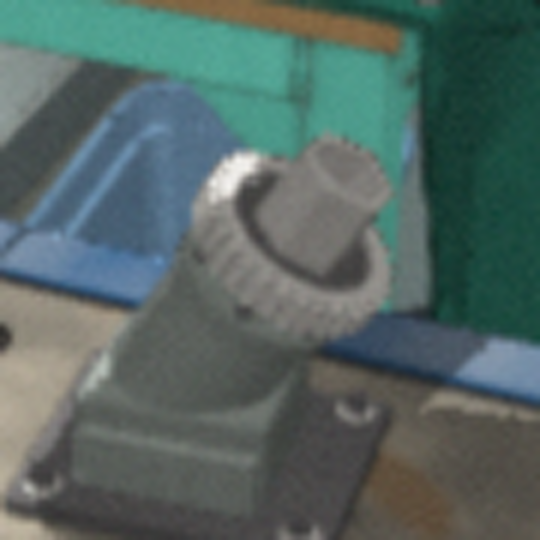

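View pics/top12.png

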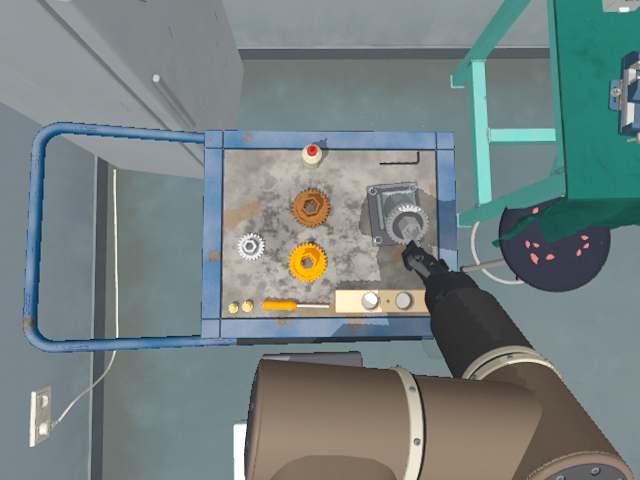

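Run:
```python
from h import *
c=read_camera("side")
for h in (0.040,.048,.056): print(h,(proj(c,seat+h*ax)-[300,160])*6)
crop(c,335,170,40,40,14,"s13.png")
```

```text
0.04 [331.64066965 183.02990687]
0.048 [343.24415341 168.07138251]
0.056 [354.97618518 152.94714167]
```

View pics/s13.png

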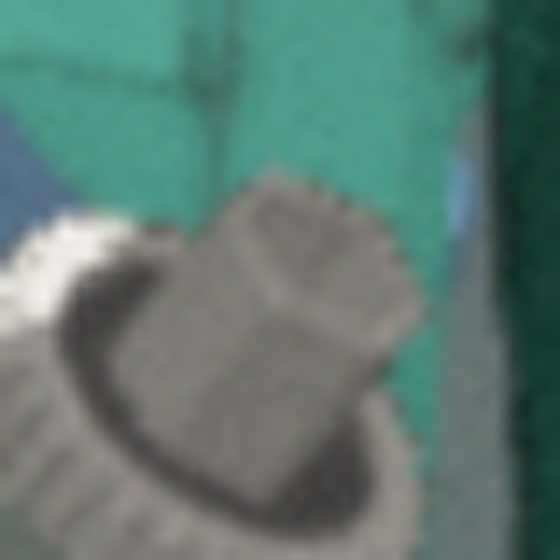

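Run:
```python
from h import *
print(r.finish_job());
```

```text
the job is handed in; nothing more can be done
None
```

The larger gear is on the splined shaft, pushed home against the collar and released, and the job was handed in at about 13 s.

- **Approach:** I read the spline angle (about 47.5° from the shaft's x axis) and the gear's slot angle from wrist pictures. I gripped the hub on the flats in line with a pair of slots, tilted 30° along the shaft and slid the gear on. It entered without turning, because the eye measurement was accurate enough. There was no contact until the collar, where I pressed with about 23 N.
- **Depth:** With contact on the collar, the measured face height was −0.4 mm from my estimated seat.
- **Sideways:** At that point the gear's centre was within 0.2 mm of the seat estimate. In the last side view the hub top's height agreed to about 0.6 mm. It lay about 1.5 px (roughly 2 mm) to one side of the prediction, in line with the stated calibration error.
- **Clearance:** After release the wrist force was near zero and the gripper stood about 11 cm back from the seated position. The last top view shows the smaller gear, bottle and screwdriver where they started.
- **Disagreements:** The measured tool position lagged during motion by up to 2 mm. I corrected this before insertion.

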